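# Press a wooden-covered album to the set force

## Robot

A 7-joint arm with a two-finger parallel gripper is mounted at the origin on the work surface. World frame = base frame: x ahead of the robot, y to its left, z up, the work surface at z = 0. Lengths are in m, angles in rad, forces in N, time in s.
With the tool pointing down it reaches from about 0.4 to 0.85 m from the base axis. Payload 4.5 kg.
Tool frame: the origin (TCP) lies on the centre line of the jaws, within the pads' length; the fingertips stand 25 mm ahead of it and the grasp point (between the pads) lies 6 mm ahead of it; z points along the fingers, y is the direction in which the jaws open and shut (so a half turn about z gives the same grasp; the last joint's range is limited). The gripper opens to 88 mm and grips with 3 to 60 N. Pads are 18 mm wide; open, the fingers measure 123 mm over their backs; the gripper's body (75 mm by 187 mm) begins 45 mm behind the grasp point.
Start: joints at [1.146, 0.689, -0.195, 1.565, 0.157, 0.902, -0.215], TCP at [0.277, -0.56, 0.264] pointing down, gripper open.
Joint ranges: [-3.01, 3.01], [-0.46, 2.08], [-1.47, 1.51], [0.13, 2.56], [-1, 4.14], [0.04, 2.09], [-2.66, 2.66]. Speed limits (rad/s): [2.57, 2.57, 3.14, 3.14, 3.14, 3.14, 3.14].

## Interface

Orientations are given as a unit quaternion [x, y, z, w].
In Python, from plant import r, eyes gives the robot as it stands.
- The arm moves only by the tool servo_tool, never from a script. Its argument "deltas" is a list of rows, each an object of numbers: "dx", "dy", "dz": the shift along the tool's x, y, z in units of 60 mm (1.0 is 60 mm); "ax", "ay", "az": the turn, a rotation vector about the tool's x, y, z in units of 6 degrees (1.0 is 6 degrees); "hand": the finger opening in mm, from 0 to 88.1. A call has 1 to 10 rows; each row is the pose to reach, as a shift and turn from the pose commanded when the call began, along the tool's axes at that moment; what a row does not reach only later rows make up. A row lasts 1/8 s, in which the tool goes at most 62.5 mm and 10.7 degrees, less where a joint would pass 70% of its speed; a pose out of reach is approached as far as the arm can. A call with a gripper value outside its range is refused whole. The fingers move at their own pace and stop on an object; "newtons" is the grip in N (left out, the last holds). Time passes only in rows, so rows that repeat a pose let the fingers close. It gives the time, the measured TCP pose, the force and the opening at its end, in the units of the state.
- r.get_state(): the state, without advancing time (a new reading comes with each control period).
- eyes.snapshot(name): name is "scene" or "top" or "wrist"; returns (picture, depth): 400x640x3 uint8, red, green, blue; 400x640 float32, m along the optical axis (not along the pixel's ray), 0 where there is no reading.
- eyes.camera_model(name): a dict with "fx", "fy", "cx", "cy" (pixels), "pose" (4x4, takes a point from camera to world coordinates). Camera axes: x right, y up, looking along -z (the intrinsics and any distortion apply to the point x, -y, -z); pixel columns grow to the right and rows downward; lengths in m; the calibration is good to about 2 mm. A picture is of the moment at which its call begins: read the wrist's pose just before it. camera_model takes no time and is no camera call; for the wrist camera it gives the pose at the moment of the call.
- r.finish_job(): hands the job in, once; it reports no verdict.
The state is a dict: "clock": time; "q": joint angles; "qd": joint speeds; "joint_torque": joint torques, N m; "tool_pos": TCP position; "eef_rot": TCP orientation; "contact_force": force on the tool from outside, world axes, zero at the start; "moment": the same for the moment, N m; "opening": opening from 0.0 (shut) to 1.0 (fully open).
Only numpy, scipy, OpenCV 4.12 (cv2) and the standard library are available. Lean on these libraries where they do the work, as an engineer would, in place of code of your own. Each camera call takes 0.05 s, during which the arm holds its last target.

## Task

The wooden-covered album lies part-way into the small screw press: push it gently and squarely fully home against the back stop. Then turn the bar handle on top clockwise (seen from above) to bring the platen down on it, and tighten until the brass indicator tab springs out of the spring capsule; stop at once when it does, since tightening on past that crushes the album. Leave the bar alone then, with the album clamped against the stop, and do not disturb the other things on the table.

Things in the scene. Friction and masses are not known exactly. Their poses are not given: they have to be found in the camera images.
- press_base: the screw press's fixed cast base, 300 (x) x 240 (y) mm. Origin on the table under the screw axis; x points from the open front (x = -150 mm, robot's side), where the album goes in, to the back stop; z up. The flat bed is at z = 30 mm. Columns 22 mm thick stand at x = 0, y = -96 and +96 mm.
- stop (a point): foot of the back stop, middle of its front face (base x = 110, y = 0, z = 30 mm); a fixed steel bar 100 mm wide (y), 20 mm high above the bed, polished: the waxed album slides on it and on the bed. The album's far end must come flush against it.
- crosshead (a point): middle of the top of the press's fixed crosshead (base z = 192 mm), a cast beam 44 (x) x 225 (y) x 34 mm on the columns; column nuts reach 12 mm above it at y = -96 and +96. Below it hang the dark round spring capsule, 60 mm across, and the grey metal platen, 120 (x) x 100 (y) x 20 mm. The platen starts 3 to 15 mm above the album; how far is not given.
- album: the album to be pressed; origin at the centre of its underside (16 mm below album_mid)
- album_mid (a point): centre, half-way up, of the album to be pressed: a loose block, dark wooden covers with folded leaves between, 220 (x) x 110 (y) x 32 mm, 0.5 to 0.8 kg, lying on the press bed under the platen, 30 to 60 mm short of home and up to 7 degrees askew; x is its length, towards the stop. Home: its middle 46 mm above the base's origin. It slides with 1 to 2 N; 5 to 15 N square it up on the stop.
- handle: the handle: steel hub with a straight cross bar, turning about the press's vertical screw axis. Origin on the axis at the bar's centre line (z = 226 mm, constant as it turns). The bar, 10 mm thick, runs along the handle's x axis both ways to 18 mm balls at 55 mm from the axis. Hub 38 mm across; hub and screw thread rise at most 20 mm over the origin. Bar to crosshead: 29 mm free. Any start angle.
- bar_end (a point): centre of one ball end of the bar (the other is opposite). Turning it clockwise from above lowers the platen, 8 mm a turn. Free, it takes 4 to 5 N pushed at 50 mm from the axis, rising to about 7 to 8 N at the set force; it stays where it is left. To the set force: 0.9 to 2.5 turns from the start, about half a turn from first touch on the album.
- tab (a joint): the indicator tab, a brass tongue 26 (y) x 16 (z) mm in a black-edged slot in the capsule's far side (base +x), its middle 110 to 130 mm above the table. 0 = in, flush; at the set force (about 110 N on the bed) it springs out at once to 0.018 m towards base +x. Up to a tenth of a turn past that does no harm; a quarter of a turn crushes the album.
- weight_a: a loose steel paperweight bar 130 x 30 x 20 mm with a small brass knob, beside the press on its left; bystander, origin under its centre
- folder: a loose bamboo folding stick 170 x 22 x 6 mm, beside the press on its right; bystander, origin under its centre
- weight_b: a second steel paperweight bar, same size, right part of the table; bystander
- bowl: a steel paste bowl, 130 mm across, 52 mm high, right part of the table; bystander
- block: a wooden rubbing block 70 x 45 x 35 mm, right part of the table; bystander
- paste_brush: a wide flat paste brush about 140 x 56 x 16 mm, left part of the table; bystander
- paste_jar: a closed cream jar, 68 mm across, 85 mm high, left part of the table; bystander
- slim_album: a smaller, slimmer album 150 x 90 x 16 mm lying on the table on the left; bystander, not the one to be pressed

How it is judged:
By the outcome, as a careful person would: the job done as asked, in the order asked, and still so for the second after the job is handed in, with the robot touching nothing.
It also fails if it takes over 67 s, if anything falls off the work surface, if the arm or the gripper's body presses on something with over 40 N, if the wrist force passes 120 N, or if a joint passes its speed limit or range.

## Working session

There is one attempt and no reset: what is moved stays moved. The work goes in short steps, Python scripts to look and compute and a tool call to move; the robot and the scene stay as the last step left them, time stands still between calls to the robot, and variables do not carry over. Pictures are saved under pics/ and viewed, and the job is handed in when it is done.

Besides the shell and the picture viewer there is one more tool, called as name(argument=value, ...), one argument or row to a line, values as JSON. servo_tool: Moves the arm, as the interface text tells. Its arguments: {"type":"object","properties":{"deltas":{"type":"array","items":{"type":"object","properties":{"dx":{"type":"number"},"dy":{"type":"number"},"dz":{"type":"number"},"ax":{"type":"number"},"ay":{"type":"number"},"az":{"type":"number"},"hand":{"type":"number"}}}},"newtons":{"type":"number"}},"required":["deltas"]}

```bash
ls; mkdir -p pics; python3 - <<'E'
from plant import r, eyes
import cv2,numpy as np
s=r.get_state();print(s)
for n in ["scene","top"]:
    p,d=eyes.snapshot(n);cv2.imwrite(f"pics/{n}0.png",p[:,:,::-1]);np.save(f"pics/{n}0d.npy",d)
    print(n,eyes.camera_model(n))
E
```

```text
pics
{'clock': 0.0, 'q': array([ 1.14580175,  0.69000773, -0.19455701,  1.56632295,  0.15730376,
        0.90245261, -0.21511943]), 'qd': array([-1.81103135e-03, -7.33184542e-04, -3.50112603e-04, -9.30842059e-05,
       -5.57390846e-04,  6.68308969e-04, -8.39330048e-04]), 'joint_torque': array([ 2.57982374e-04, -5.27564049e+01, -1.26693718e+00, -1.53427863e+01,
       -5.26939903e-02,  6.75349540e-03,  2.11426045e-04]), 'tool_pos': array([ 0.27652261, -0.55986806,  0.26290186]), 'eef_rot': array([ 9.73792096e-01,  2.27438229e-01, -2.50892519e-04, -8.62441507e-04]), 'contact_force': array([0.59605399, 0.07760981, 0.79610528]), 'moment': array([ 0.07375545, -0.04183983, -0.01297964]), 'opening': 0.9998047737771102}
scene {'fx': 495.2707317122778, 'fy': 495.2707317122778, 'cx': 319.00623846570755, 'cy': 195.1348736645823, 'pose': array([[ 0.87239874, -0.37942769,  0.30814779,  1.08574114],
       [ 0.4887196 ,  0.66603278, -0.56351885, -1.01694255],
       [ 0.00857812,  0.642211  ,  0.76647991,  1.51706353],
       [ 0.        ,  0.        ,  0.        ,  1.        ]])}
top {'fx': 431.61642781723447, 'fy': 431.61642781723447, 'cx': 316.27681081404154, 'cy': 205.2989790304658, 'pose': array([[-0.02721919,  0.99106062, -0.13060613,  0.38890304],
       [-0.99947973, -0.02924337, -0.01360522, -0.00603758],
       [-0.01730296,  0.13016785,  0.99134098,  1.34144746],
       [ 0.        ,  0.        ,  0.        ,  1.        ]])}
```

View pics/scene0.png

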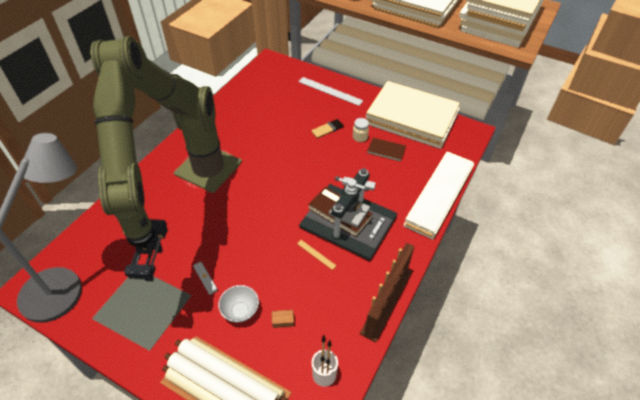

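View pics/top0.png

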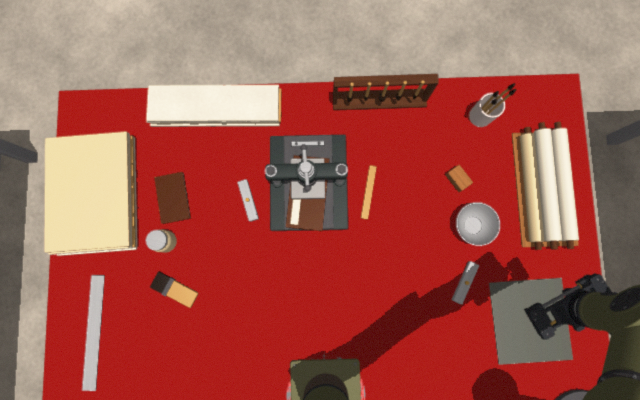

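```bash
python3 - <<'E'
import cv2
a=cv2.imread("pics/scene0.png")[155:265,285:415];b=cv2.imread("pics/top0.png")[120:245,225:390]
cv2.imwrite("pics/z_s.png",cv2.resize(a,None,fx=5,fy=5,interpolation=cv2.INTER_CUBIC));cv2.imwrite("pics/z_t.png",cv2.resize(b,None,fx=4.8,fy=4.8,interpolation=cv2.INTER_CUBIC))
E
```

```text
(no output)
```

View pics/z_s.png

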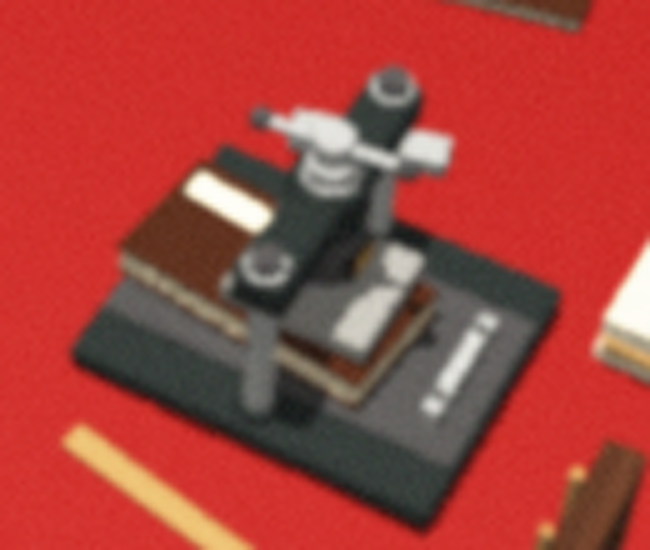

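View pics/z_t.png

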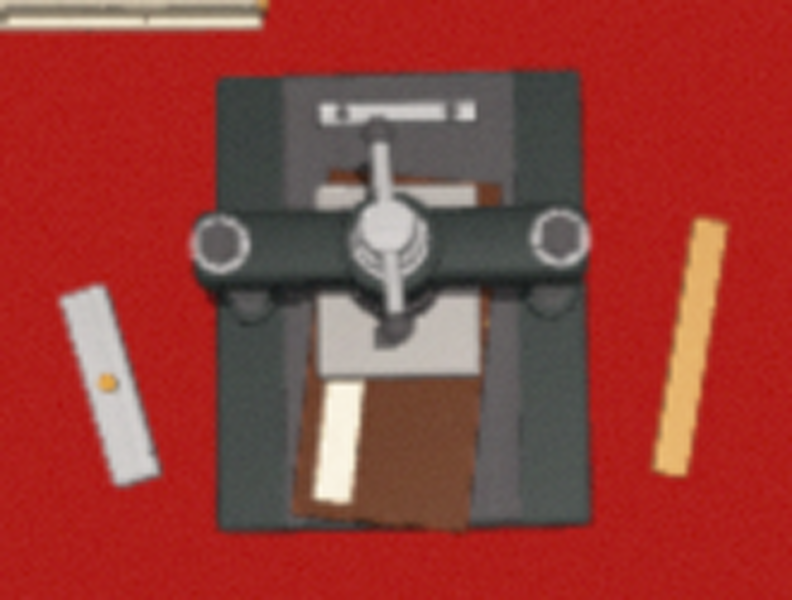

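```bash
cat > h.py <<'E'
import numpy as np,cv2
from plant import r,eyes
def ray(m,u,v,z):
    P=m["pose"];d=P[:3,:3]@np.array([(u-m["cx"])/m["fx"],-(v-m["cy"])/m["fy"],-1]);o=P[:3,3]
    return o+d*(z-o[2])/d[2]
def cloud(m,d):
    v,u=np.indices(d.shape);P=m["pose"]
    c=np.stack([(u-m["cx"])/m["fx"]*d,-(v-m["cy"])/m["fy"]*d,-d],-1)
    w=c@P[:3,:3].T+P[:3,3];w[d==0]=np.nan;return w
E
python3 - <<'E'
from h import *
m=eyes.camera_model("top");d=np.load("pics/top0d.npy");W=cloud(m,d)
def px(a,b):return 225+(a+.5)/4.8-.5,120+(b+.5)/4.8-.5
for n,(a,b),z in [("c1",(217,77),.03),("c2",(578,70),.03),("c3",(592,522),.03),("c4",(216,530),.03),("nutL",(219,243),.204),("nutR",(560,237),.204),("stopL",(320,121),.04),("stopR",(476,121),.04),("ball1",(378,130),.226),("ball2",(393,330),.226),("hub",(386,222),.246),("al1",(293,514),.062),("al2",(467,528),.062),("al3",(328,170),.062),("al4",(502,183),.062),
 ("plat",(318,376),.09),("plat",(480,374),.09),("plat",(318,183),.09),("plat",(476,183),.09)]:
    u,v=px(a,b);print(n,np.round((u,v),1),ray(m,u,v,z).round(4),W[int(round(v)),int(round(u))].round(4))
E
```

```text
c1 [269.8 135.6] [0.7863 0.1517 0.03  ] [0.7936 0.1545 0.002 ]
c2 [345.  134.2] [ 0.7834 -0.0841  0.03  ] [ 0.7933 -0.0859 -0.0009]
c3 [347.9 228.4] [ 0.4882 -0.0823  0.03  ] [ 0.4901 -0.0832  0.0194]
c4 [269.6 230. ] [0.4899 0.1562 0.03  ] [ 0.4927  0.1594 -0.0052]
nutL [270.2 170.2] [0.6376 0.1309 0.204 ] [0.6391 0.132  0.1999]
nutR [341.3 169. ] [ 0.6351 -0.0602  0.204 ] [ 0.6348 -0.0594  0.2052]
stopL [291.3 144.8] [0.7518 0.0842 0.04  ] [0.7538 0.0857 0.0307]
stopR [323.8 144.8] [ 0.7486 -0.0165  0.04  ] [ 0.7518 -0.0173  0.026 ]
ball1 [303.4 146.7] [0.6938 0.0393 0.226 ] [0.6902 0.0398 0.2361]
ball2 [306.5 188.4] [0.5814 0.0337 0.226 ] [0.5813 0.0347 0.2322]
hub [305.  165.9] [0.6372 0.0354 0.246 ] [0.6389 0.0358 0.2365]
al1 [285.6 226.7] [0.496  0.1044 0.062 ] [0.4975 0.1058 0.0325]
al2 [321.9 229.6] [ 0.4843 -0.0032  0.062 ] [ 0.4832 -0.0034  0.0599]
al3 [292.9 155. ] [0.7136 0.0782 0.062 ] [0.7201 0.0797 0.0366]
al4 [329.2 157.7] [ 0.7018 -0.0316  0.062 ] [ 0.708  -0.0315  0.0331]
plat [290.9 197.9] [0.5778 0.0851 0.09  ] [0.5813 0.0865 0.0651]
plat [324.6 197.5] [ 0.576  -0.0139  0.09  ] [ 0.579  -0.0152  0.0605]
plat [290.9 157.7] [0.6985 0.0828 0.09  ] [0.7127 0.0866 0.0292]
plat [323.8 157.7] [ 0.6954 -0.015   0.09  ] [ 0.701  -0.0158  0.0638]
```

servo_tool(
  deltas=[
    {"dx":0.69,"dy":-0.77,"az":0.45,"hand":60},
    {"dx":1.4,"dy":-1.54,"az":0.9,"hand":60},
    {"dx":2.1,"dy":-2.3,"az":1.35,"hand":60},
    {"dx":2.8,"dy":-3.1,"az":1.8,"hand":60},
    {"dx":3.5,"dy":-3.85,"az":2.25,"hand":60},
    {"dx":4.2,"dy":-4.6,"az":2.7,"hand":60},
    {"dx":4.85,"dy":-5.4,"az":3.15,"hand":60},
    {"dx":5.55,"dy":-6.15,"az":3.6,"hand":60},
    {"dx":6.25,"dy":-6.9,"az":4.05,"hand":60},
    {"dx":6.93,"dy":-7.69,"az":4.51,"hand":60},
  ],
)

```text
schema error: expected keys dx, dy, dz, ax, ay, az, hand
```

servo_tool(
  deltas=[
    {"hand":60},
    {"hand":60},
  ],
)

```text
schema error: expected keys dx, dy, dz, ax, ay, az, hand
```

All keys are needed.

servo_tool(
  deltas=[
    {"dx":0.69,"dy":-0.77,"dz":0,"ax":0,"ay":0,"az":0.45,"hand":60},
    {"dx":1.4,"dy":-1.54,"dz":0,"ax":0,"ay":0,"az":0.9,"hand":60},
    {"dx":2.1,"dy":-2.3,"dz":0,"ax":0,"ay":0,"az":1.35,"hand":60},
    {"dx":2.8,"dy":-3.1,"dz":0,"ax":0,"ay":0,"az":1.8,"hand":60},
    {"dx":3.5,"dy":-3.85,"dz":0,"ax":0,"ay":0,"az":2.25,"hand":60},
    {"dx":4.2,"dy":-4.6,"dz":0,"ax":0,"ay":0,"az":2.7,"hand":60},
    {"dx":4.85,"dy":-5.4,"dz":0,"ax":0,"ay":0,"az":3.15,"hand":60},
    {"dx":5.55,"dy":-6.15,"dz":0,"ax":0,"ay":0,"az":3.6,"hand":60},
    {"dx":6.25,"dy":-6.9,"dz":0,"ax":0,"ay":0,"az":4.05,"hand":60},
    {"dx":6.93,"dy":-7.69,"dz":0,"ax":0,"ay":0,"az":4.51,"hand":60},
  ],
)

```text
clock: 1.35
tool_pos: [0.4457, 0.0393, 0.2637]
eef_rot: [1.0, -0.008, 0.0, 0.0]
contact_force: [1.2, -0.8, 0.1]
opening: 0.681
```

servo_tool(
  deltas=[
    {"dx":0,"dy":0,"dz":0,"ax":0,"ay":0,"az":0,"hand":60},
    {"dx":0,"dy":0,"dz":0,"ax":0,"ay":0,"az":0,"hand":60},
  ],
)

```text
clock: 1.6
tool_pos: [0.4448, 0.037, 0.2635]
eef_rot: [1.0, -0.006, -0.001, 0.0]
contact_force: [-0.0, -0.0, 0.1]
opening: 0.678
```

```bash
python3 - <<'E'
from h import *
for n in ["wrist","top"]:
    p,d=eyes.snapshot(n);cv2.imwrite(f"pics/{n}1.png",p[:,:,::-1]);np.save(f"pics/{n}1d.npy",d)
m=eyes.camera_model("wrist");np.save("pics/wrist1m.npy",m["pose"]);print(m)
E
```

```text
{'fx': 291.02678109341065, 'fy': 291.02678109341065, 'cx': 319.9282093199587, 'cy': 194.4392690639054, 'pose': array([[-0.01715905,  0.96645546,  0.25626042,  0.50994815],
       [-0.99985041, -0.0171431 , -0.00229625,  0.03479085],
       [ 0.00217387, -0.25626149,  0.96660505,  0.38417004],
       [ 0.        ,  0.        ,  0.        ,  1.        ]])}
```

View pics/wrist1.png

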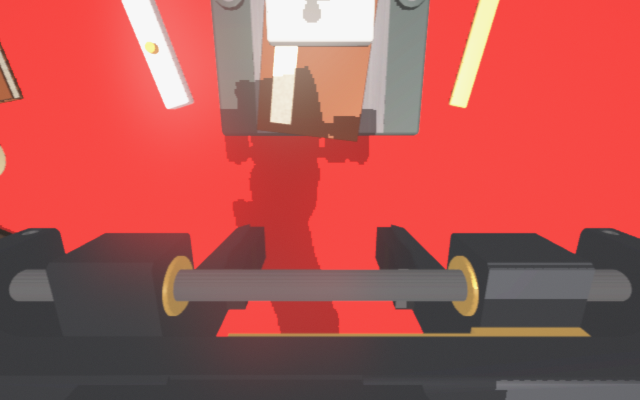

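servo_tool(
  deltas=[
    {"dx":0,"dy":0,"dz":0.5,"ax":0,"ay":1,"az":0,"hand":60},
    {"dx":0,"dy":0,"dz":1.1,"ax":0,"ay":2,"az":0,"hand":60},
    {"dx":0,"dy":0,"dz":1.7,"ax":0,"ay":3.33,"az":0,"hand":60},
    {"dx":0,"dy":0,"dz":2.3,"ax":0,"ay":3.33,"az":0,"hand":60},
    {"dx":0,"dy":0,"dz":2.8,"ax":0,"ay":3.33,"az":0,"hand":60},
    {"dx":0,"dy":0,"dz":3.1,"ax":0,"ay":3.33,"az":0,"hand":60},
    {"dx":0,"dy":0,"dz":3.29,"ax":0,"ay":3.33,"az":0,"hand":60},
    {"dx":0,"dy":0,"dz":3.29,"ax":0,"ay":3.33,"az":0,"hand":60},
  ],
)

```text
clock: 2.7
tool_pos: [0.518, 0.0455, 0.1706]
eef_rot: [0.992, -0.009, 0.129, 0.006]
contact_force: [-0.4, -0.3, -0.1]
opening: 0.679
```

```bash
python3 - <<'E'
from h import *
s=r.get_state();print(s["q"].round(3),s["tool_pos"],s["eef_rot"])
E
```

```text
[-0.251  0.661  0.056  2.202  0.859  0.043 -2.655] [0.51797421 0.04546537 0.17063362] [ 0.99152864 -0.00902184  0.12944521  0.00578868]
```

servo_tool(
  deltas=[
    {"dx":-0.15,"dy":0.03,"dz":-0.45,"ax":0,"ay":-0.62,"az":0,"hand":60},
    {"dx":-0.3,"dy":0.07,"dz":-0.9,"ax":0,"ay":-1.24,"az":0,"hand":60},
    {"dx":-0.45,"dy":0.1,"dz":-1.35,"ax":0,"ay":-1.86,"az":0,"hand":60},
    {"dx":-0.62,"dy":0.14,"dz":-1.77,"ax":0,"ay":-2.47,"az":0,"hand":60},
    {"dx":-0.62,"dy":0.14,"dz":-1.77,"ax":0,"ay":-2.47,"az":0,"hand":60},
    {"dx":-0.62,"dy":0.14,"dz":-1.77,"ax":0,"ay":-2.47,"az":0,"hand":60},
  ],
)

```text
clock: 3.45
tool_pos: [0.4542, 0.0392, 0.2636]
eef_rot: [1.0, -0.008, 0.001, 0.005]
contact_force: [-0.2, 0.8, 0.1]
opening: 0.682
```

```bash
python3 - <<'E'
from h import *
s=r.get_state();print(s["q"].round(3),s["tool_pos"],s["eef_rot"])
E
```

```text
[ 0.216  0.528 -0.624  2.043  0.48   0.718 -2.301] [0.4541526  0.03919721 0.263579  ] [ 9.99955436e-01 -7.99343051e-03  6.61233543e-04  4.97926445e-03]
```

servo_tool(
  deltas=[
    {"dx":0,"dy":0,"dz":0,"ax":0,"ay":0,"az":-1.6,"hand":60},
    {"dx":0,"dy":0,"dz":0,"ax":0,"ay":0,"az":-3.2,"hand":60},
    {"dx":0,"dy":0,"dz":0,"ax":0,"ay":0,"az":-4.8,"hand":60},
    {"dx":0,"dy":0,"dz":0,"ax":0,"ay":0,"az":-6.4,"hand":60},
    {"dx":0,"dy":0,"dz":0,"ax":0,"ay":0,"az":-8,"hand":60},
    {"dx":0,"dy":0,"dz":0,"ax":0,"ay":0,"az":-9.6,"hand":60},
    {"dx":0,"dy":0,"dz":0,"ax":0,"ay":0,"az":-11.2,"hand":60},
    {"dx":0,"dy":0,"dz":0,"ax":0,"ay":0,"az":-12.8,"hand":60},
    {"dx":0,"dy":0,"dz":0,"ax":0,"ay":0,"az":-14.4,"hand":60},
    {"dx":0,"dy":0,"dz":0,"ax":0,"ay":0,"az":-15,"hand":60},
  ],
)

```text
clock: 4.7
tool_pos: [0.4539, 0.0396, 0.2629]
eef_rot: [0.711, 0.703, -0.004, 0.003]
contact_force: [-0.1, -0.1, -0.2]
opening: 0.684
```

servo_tool(
  deltas=[
    {"dx":0,"dy":0,"dz":0.2,"ax":0,"ay":0,"az":-1.6,"hand":60},
    {"dx":0,"dy":0,"dz":0.5,"ax":0,"ay":0,"az":-3.2,"hand":60},
    {"dx":0,"dy":0,"dz":0.8,"ax":0,"ay":0,"az":-4.8,"hand":60},
    {"dx":0,"dy":0,"dz":1.1,"ax":0,"ay":0,"az":-6.4,"hand":60},
    {"dx":0,"dy":0,"dz":1.3,"ax":0,"ay":0,"az":-8,"hand":60},
    {"dx":0,"dy":0,"dz":1.3,"ax":0,"ay":0,"az":-9.6,"hand":60},
    {"dx":0,"dy":0,"dz":1.3,"ax":0,"ay":0,"az":-11.2,"hand":60},
    {"dx":0,"dy":0,"dz":1.3,"ax":0,"ay":0,"az":-12.8,"hand":60},
    {"dx":0,"dy":0,"dz":1.3,"ax":0,"ay":0,"az":-14.4,"hand":60},
    {"dx":0,"dy":0,"dz":1.3,"ax":0,"ay":0,"az":-15,"hand":60},
  ],
)

```text
clock: 5.95
tool_pos: [0.4538, 0.0391, 0.1848]
eef_rot: [0.006, 1.0, -0.005, -0.0]
contact_force: [0.7, 0.9, 0.4]
opening: 0.68
```

```bash
python3 - <<'E'
from h import *
s=r.get_state();print(s["q"].round(3),s["tool_pos"],s["eef_rot"])
E
```

```text
[ 0.508  0.942 -1.286  2.112  1.109  1.059  0.174] [0.45378186 0.03906439 0.18481869] [ 5.59390587e-03  9.99972922e-01 -4.76341311e-03 -4.15716583e-04]
```

servo_tool(
  deltas=[
    {"dx":0,"dy":0,"dz":0.4,"ax":0,"ay":0,"az":0,"hand":60},
    {"dx":0,"dy":0,"dz":0.8,"ax":0,"ay":0,"az":0,"hand":60},
    {"dx":0,"dy":0,"dz":1.2,"ax":0,"ay":0,"az":0,"hand":60},
    {"dx":0,"dy":0,"dz":1.6,"ax":0,"ay":0,"az":0,"hand":60},
    {"dx":0,"dy":0,"dz":1.9,"ax":0,"ay":0,"az":0,"hand":60},
    {"dx":0,"dy":0,"dz":2.0,"ax":0,"ay":0,"az":0,"hand":60},
    {"dx":0,"dy":0,"dz":2.0,"ax":0,"ay":0,"az":0,"hand":60},
  ],
)

```text
clock: 6.82
tool_pos: [0.4542, 0.0379, 0.0658]
eef_rot: [0.007, 1.0, -0.005, 0.0]
contact_force: [-0.9, -0.4, 0.7]
opening: 0.683
```

```bash
python3 - <<'E'
from h import *
s=r.get_state();print(s["q"].round(3),s["tool_pos"],s["eef_rot"])
for n in ["scene","top"]:
    p,d=eyes.snapshot(n);cv2.imwrite(f"pics/{n}2.png",p[:,:,::-1])
    c=p[135:275,255:425] if n=="scene" else p[115:255,225:395]
    cv2.imwrite(f"pics/{n}2z.png",cv2.resize(c[:,:,::-1],None,fx=4,fy=4,interpolation=cv2.INTER_CUBIC))
E
```

```text
[ 0.429  1.14  -1.123  2.173  1.424  0.985 -0.043] [0.45423281 0.03787837 0.06576115] [ 7.00232143e-03  9.99963895e-01 -4.81210814e-03  1.40391707e-04]
```

View pics/scene2.png

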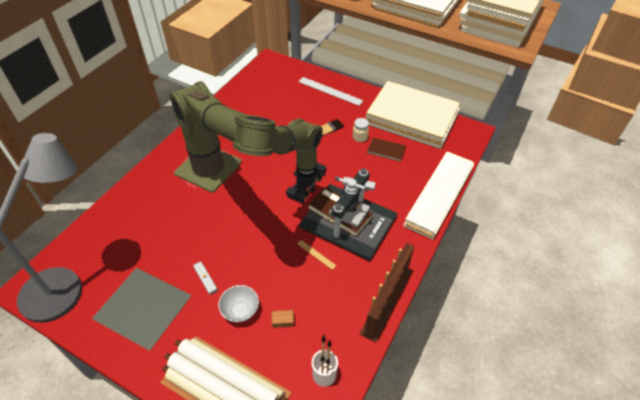

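View pics/top2z.png

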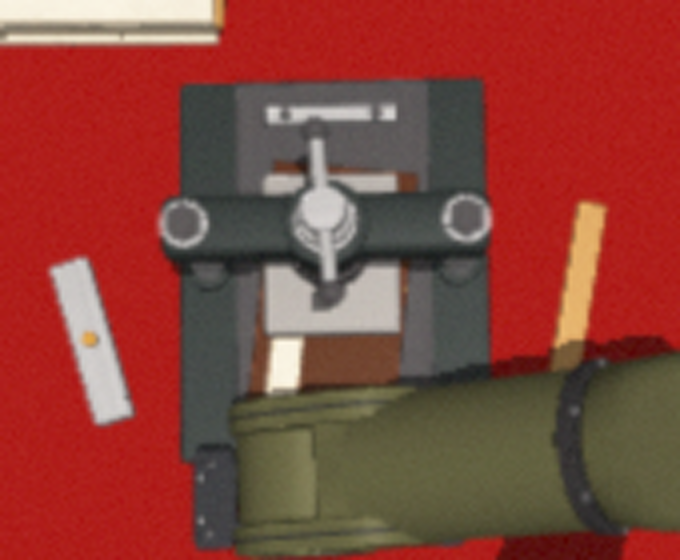

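```bash
python3 - <<'E'
from h import *
m=eyes.camera_model("top");p,d=eyes.snapshot("top");W=cloud(m,d)
# arm points right behind press
M=(W[...,2]>.1)&(W[...,0]<.60)&(W[...,0]>.35)&(abs(W[...,1]-.04)<.15)
for y in np.arange(-.1,.12,.02):
    k=M&(abs(W[...,1]-y)<.01); q=W[k]
    if len(q)>3: i=np.argsort(q[:,0]);print(round(y,2),q[i[-6:]].round(3)[:,[0,2]].tolist(),"top",np.nanmax(q[:,2]).round(3))
ms=eyes.camera_model("scene");p,d=eyes.snapshot("scene");W=cloud(ms,d)
print([W[v,u].round(3).tolist() for u,v in [(318,160),(318,150),(300,148),(315,140),(312,168),(320,172),(308,180)]])
cv2.imwrite("pics/scene3z.png",cv2.resize(p[100:240,240:410,::-1],None,fx=4.5,fy=4.5,interpolation=cv2.INTER_CUBIC))
E
```

```text
-0.1 [[0.497, 0.485], [0.497, 0.486], [0.499, 0.485], [0.499, 0.484], [0.499, 0.483], [0.5, 0.48]] top 0.526
-0.08 [[0.495, 0.475], [0.495, 0.46], [0.495, 0.47], [0.496, 0.468], [0.496, 0.466], [0.497, 0.461]] top 0.511
-0.06 [[0.494, 0.454], [0.495, 0.45], [0.495, 0.444], [0.496, 0.457], [0.496, 0.453], [0.496, 0.439]] top 0.494
-0.04 [[0.493, 0.448], [0.493, 0.447], [0.494, 0.443], [0.494, 0.439], [0.495, 0.436], [0.495, 0.433]] top 0.48
-0.02 [[0.494, 0.424], [0.494, 0.426], [0.495, 0.423], [0.495, 0.422], [0.495, 0.42], [0.495, 0.417]] top 0.467
0.0 [[0.494, 0.431], [0.495, 0.43], [0.495, 0.425], [0.495, 0.428], [0.495, 0.429], [0.495, 0.428]] top 0.452
0.02 [[0.589, 0.232], [0.59, 0.228], [0.592, 0.23], [0.593, 0.226], [0.595, 0.228], [0.597, 0.231]] top 0.442
0.04 [[0.594, 0.233], [0.595, 0.23], [0.597, 0.233], [0.598, 0.229], [0.6, 0.232], [0.6, 0.233]] top 0.427
0.06 [[0.493, 0.415], [0.493, 0.399], [0.495, 0.403], [0.495, 0.402], [0.495, 0.4], [0.496, 0.397]] top 0.415
0.08 [[0.491, 0.4], [0.492, 0.378], [0.492, 0.395], [0.492, 0.39], [0.493, 0.385], [0.493, 0.399]] top 0.402
0.1 [[0.48, 0.148], [0.48, 0.147], [0.483, 0.149], [0.483, 0.145], [0.485, 0.148], [0.488, 0.148]] top 0.153
[[0.378, 0.264, 0.002], [0.344, 0.324, -0.006], [0.49, -0.058, 0.404], [0.499, 0.023, 0.376], [0.487, 0.023, 0.234], [0.481, 0.095, 0.143], [0.488, -0.006, 0.2]]
```

View pics/scene3z.png

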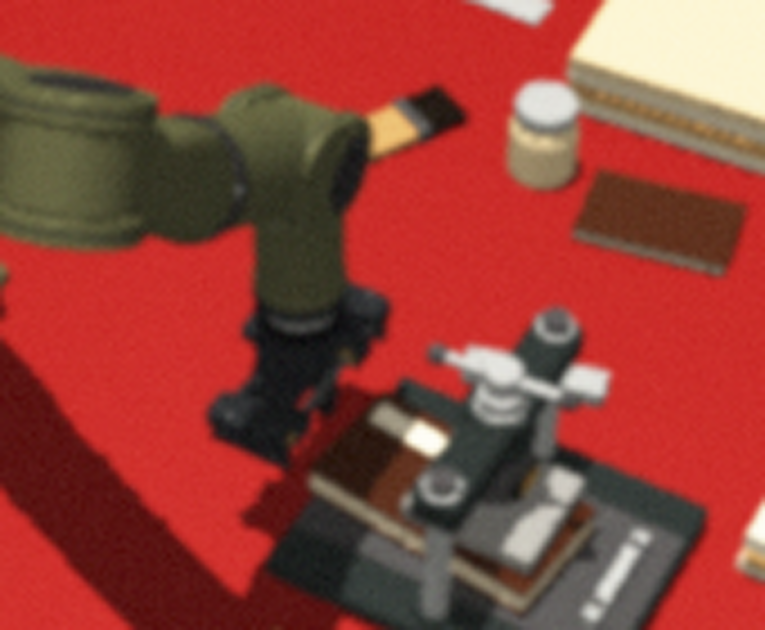

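servo_tool(
  deltas=[
    {"dx":-0.1,"dy":0,"dz":0,"ax":0,"ay":0,"az":0,"hand":60},
    {"dx":-0.2,"dy":0,"dz":0,"ax":0,"ay":0,"az":0,"hand":60},
    {"dx":-0.29,"dy":0,"dz":0,"ax":0,"ay":0,"az":0,"hand":60},
    {"dx":-0.36,"dy":0,"dz":0,"ax":0,"ay":0,"az":0,"hand":60},
    {"dx":-0.44,"dy":0,"dz":0,"ax":0,"ay":0,"az":0,"hand":60},
    {"dx":-0.52,"dy":0,"dz":0,"ax":0,"ay":0,"az":0,"hand":60},
    {"dx":-0.6,"dy":0,"dz":0,"ax":0,"ay":0,"az":0,"hand":60},
    {"dx":-0.68,"dy":0,"dz":0,"ax":0,"ay":0,"az":0,"hand":60},
    {"dx":-0.75,"dy":0,"dz":0,"ax":0,"ay":0,"az":0,"hand":60},
    {"dx":-0.81,"dy":0,"dz":0,"ax":0,"ay":0,"az":0,"hand":60},
  ],
)

```text
clock: 8.28
tool_pos: [0.5037, 0.0368, 0.0663]
eef_rot: [0.007, 1.0, -0.005, 0.001]
contact_force: [-1.8, 0.1, 0.2]
opening: 0.68
```

```bash
cat > look.py <<'E'
from h import *
import sys
t=sys.argv[1];s=r.get_state();print(s["q"].round(3),s["tool_pos"].round(4),s["contact_force"].round(2),s["clock"])
a,_=eyes.snapshot("scene");b,_=eyes.snapshot("top")
z=lambda c:cv2.resize(c[:,:,::-1],(390,390),interpolation=cv2.INTER_CUBIC)
cv2.imwrite(f"pics/l{t}.png",np.hstack([z(a[155:265,290:400]),z(b[125:235,250:360])]))
E
python3 look.py a
```

```text
[ 0.433  1.154 -1.118  2.031  1.353  1.012  0.119] [0.5037 0.0368 0.0663] [-1.78  0.13  0.17] 8.275
```

View pics/la.png

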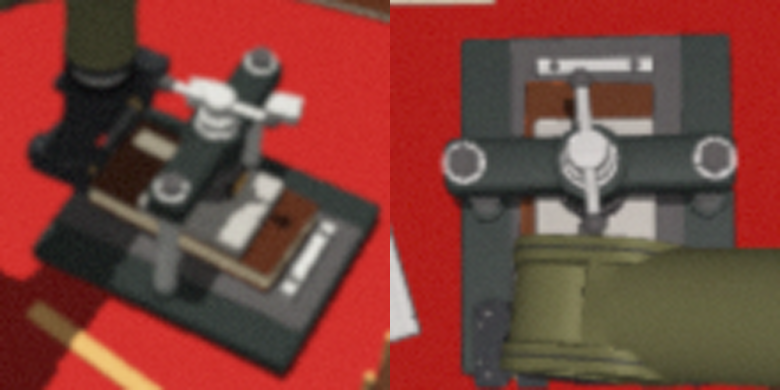

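```bash
python3 - <<'E'
from h import *
m=eyes.camera_model("top")
f=lambda a,b:(250+(a+.5)/3.545-.5,125+(b+.5)/3.545-.5)
for n,a,b,z in [("aL",525,100,.062),("aR",653,100,.062),("fL",525,83,.062),("fR",653,84,.062),("sL",537,64,.05),("sR",653,66,.05),("sLf",537,73,.05),("sRf",653,72,.05),("nL",463,162,.204),("nR",715,160,.204),("b1",462,42,.03),("b2",728,38,.03)]:
    print(n,ray(m,*f(a-390,b),z).round(4))
E
```

```text
aL [0.7209 0.094  0.062 ]
aR [ 0.7174 -0.0158  0.062 ]
fL [0.7359 0.0937 0.062 ]
fR [ 0.7315 -0.0162  0.062 ]
sL [0.7557 0.0839 0.05  ]
sR [ 0.7507 -0.0168  0.05  ]
sLf [0.7477 0.084  0.05  ]
sRf [ 0.7454 -0.0166  0.05  ]
nL [0.6373 0.1309 0.204 ]
nR [ 0.6329 -0.0603  0.204 ]
b1 [0.7836 0.1513 0.03  ]
b2 [ 0.7796 -0.0838  0.03  ]
```

servo_tool(
  deltas=[
    {"dx":-0.04,"dy":-0.018,"dz":0,"ax":0,"ay":0,"az":0,"hand":60},
    {"dx":-0.08,"dy":-0.036,"dz":0,"ax":0,"ay":0,"az":0,"hand":60},
    {"dx":-0.12,"dy":-0.055,"dz":0,"ax":0,"ay":0,"az":0,"hand":60},
    {"dx":-0.15,"dy":-0.075,"dz":0,"ax":0,"ay":0,"az":0,"hand":60},
    {"dx":-0.17,"dy":-0.085,"dz":0,"ax":0,"ay":0,"az":0,"hand":60},
  ],
)

```text
clock: 9.0
tool_pos: [0.5135, 0.0317, 0.0664]
eef_rot: [0.007, 1.0, -0.005, 0.001]
contact_force: [-1.1, 1.0, -0.4]
opening: 0.678
```

servo_tool(
  deltas=[
    {"dx":-0.02,"dy":0,"dz":0,"ax":0,"ay":0,"az":0,"hand":60},
    {"dx":-0.02,"dy":0,"dz":0,"ax":0,"ay":0,"az":0,"hand":60},
  ],
)

```text
clock: 9.25
tool_pos: [0.5148, 0.0316, 0.0664]
eef_rot: [0.007, 1.0, -0.005, 0.001]
contact_force: [-0.6, 0.8, -1.5]
opening: 0.683
```

```bash
python3 look.py b
```

```text
[ 0.443  1.158 -1.117  1.999  1.339  1.02   0.162] [0.5148 0.0316 0.0664] [-0.58  0.77 -1.53] 9.25
```

View pics/lb.png

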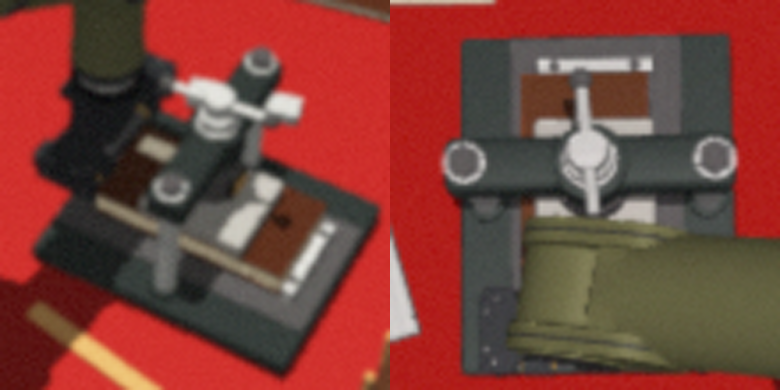

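servo_tool(
  deltas=[
    {"dx":-0.02,"dy":0,"dz":0,"ax":0,"ay":0,"az":0,"hand":60},
    {"dx":-0.04,"dy":0,"dz":0,"ax":0,"ay":0,"az":0,"hand":60},
  ],
)

```text
clock: 9.6
tool_pos: [0.5171, 0.0315, 0.0664]
eef_rot: [0.007, 1.0, -0.005, 0.001]
contact_force: [-1.7, -0.4, 0.5]
opening: 0.682
```

servo_tool(
  deltas=[
    {"dx":-0.02,"dy":0,"dz":0,"ax":0,"ay":0,"az":0,"hand":60},
    {"dx":-0.02,"dy":0,"dz":0,"ax":0,"ay":0,"az":0,"hand":60},
  ],
)

```text
clock: 9.85
tool_pos: [0.5183, 0.0315, 0.0665]
eef_rot: [0.007, 1.0, -0.005, 0.001]
contact_force: [-2.7, 0.8, 0.3]
opening: 0.678
```

servo_tool(
  deltas=[
    {"dx":-0.02,"dy":0,"dz":0,"ax":0,"ay":0,"az":0,"hand":60},
    {"dx":-0.02,"dy":0,"dz":0,"ax":0,"ay":0,"az":0,"hand":60},
  ],
)

```text
clock: 10.1
tool_pos: [0.5183, 0.0314, 0.0664]
eef_rot: [0.007, 1.0, -0.005, -0.0]
contact_force: [-5.5, -0.4, 3.6]
opening: 0.679
```

servo_tool(
  deltas=[
    {"dx":-0.02,"dy":0,"dz":0,"ax":0,"ay":0,"az":0,"hand":60},
    {"dx":-0.02,"dy":0,"dz":0,"ax":0,"ay":0,"az":0,"hand":60},
  ],
)

```text
clock: 10.35
tool_pos: [0.5184, 0.0314, 0.0664]
eef_rot: [0.007, 1.0, -0.005, -0.001]
contact_force: [-8.8, -0.6, 4.4]
opening: 0.677
```

```bash
python3 look.py c
```

```text
[ 0.442  1.16  -1.118  1.985  1.328  1.025  0.18 ] [0.5184 0.0314 0.0664] [-8.78 -0.65  4.39] 10.35
```

View pics/lc.png

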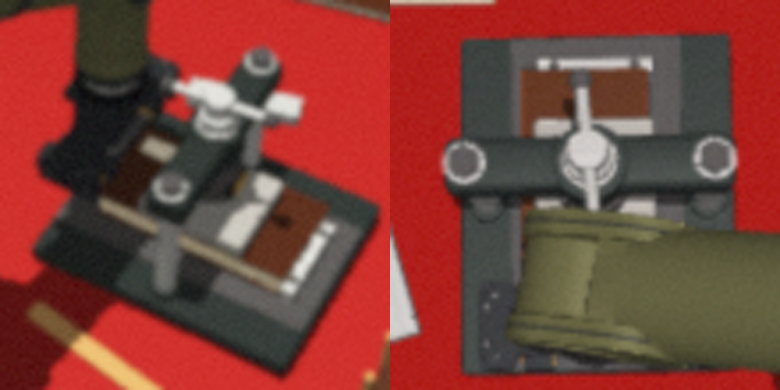

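```bash
python3 - <<'E'
from h import *
p,_=eyes.snapshot("top");m=eyes.camera_model("top")
cv2.imwrite("pics/td.png",cv2.resize(p[136:162,280:345,::-1],None,fx=12,fy=12,interpolation=cv2.INTER_CUBIC))
p,_=eyes.snapshot("scene")
cv2.imwrite("pics/sd.png",cv2.resize(p[195:245,325:390,::-1],None,fx=12,fy=12,interpolation=cv2.INTER_CUBIC))
E
```

```text
(no output)
```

View pics/td.png

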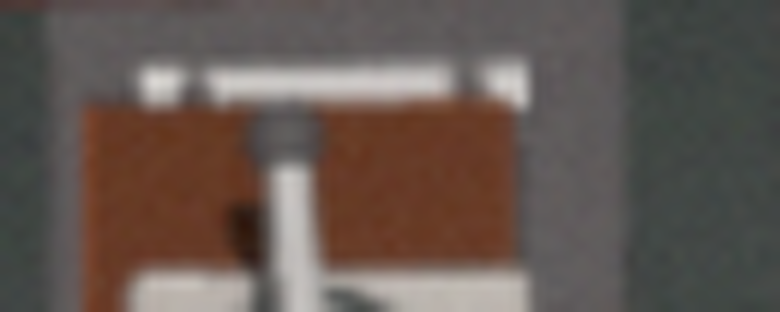

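View pics/sd.png

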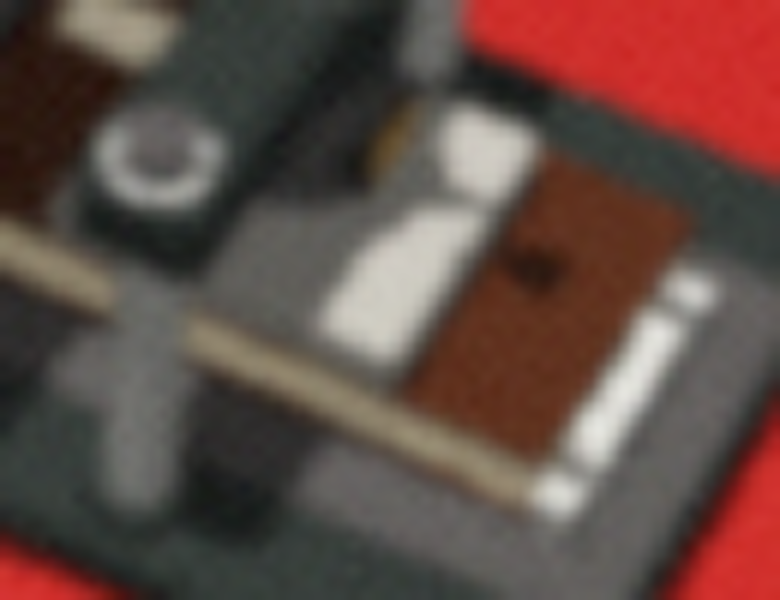

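servo_tool(
  deltas=[
    {"dx":0,"dy":-0.03,"dz":0,"ax":0,"ay":0,"az":0,"hand":60},
    {"dx":0,"dy":-0.06,"dz":0,"ax":0,"ay":0,"az":0,"hand":60},
    {"dx":0,"dy":-0.09,"dz":0,"ax":0,"ay":0,"az":0,"hand":60},
    {"dx":0,"dy":-0.12,"dz":0,"ax":0,"ay":0,"az":0,"hand":60},
  ],
)

```text
clock: 11.05
tool_pos: [0.5184, 0.0259, 0.0663]
eef_rot: [0.006, 1.0, -0.003, -0.001]
contact_force: [-6.5, 3.1, -0.7]
opening: 0.684
```

```bash
cat > td.py <<'E'
from h import *
import sys
s=r.get_state();print(s["tool_pos"].round(4),s["contact_force"].round(2),s["moment"].round(2))
p,_=eyes.snapshot("top")
cv2.imwrite(f"pics/td{sys.argv[1]}.png",cv2.resize(p[136:162,280:345,::-1],None,fx=12,fy=12,interpolation=cv2.INTER_CUBIC))
E
python3 td.py 1
```

```text
[0.5184 0.0259 0.0663] [-6.47  3.12 -0.73] [0.75 1.32 0.3 ]
```

View pics/td1.png

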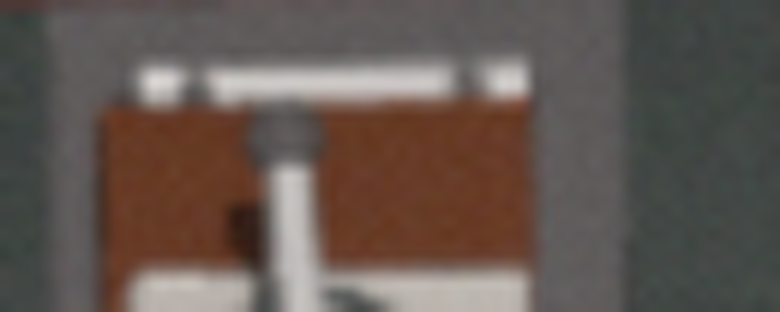

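servo_tool(
  deltas=[
    {"dx":-0.01,"dy":-0.03,"dz":0,"ax":0,"ay":0,"az":0,"hand":60},
    {"dx":-0.02,"dy":-0.06,"dz":0,"ax":0,"ay":0,"az":0,"hand":60},
    {"dx":-0.02,"dy":-0.08,"dz":0,"ax":0,"ay":0,"az":0,"hand":60},
  ],
)

```text
clock: 11.48
tool_pos: [0.5184, 0.0215, 0.0663]
eef_rot: [0.005, 1.0, -0.003, -0.002]
contact_force: [-9.1, 4.2, 0.8]
opening: 0.683
```

servo_tool(
  deltas=[
    {"dx":-0.02,"dy":0,"dz":0,"ax":0,"ay":0,"az":0,"hand":60},
    {"dx":-0.03,"dy":0,"dz":0,"ax":0,"ay":0,"az":0,"hand":60},
  ],
)

```text
clock: 11.72
tool_pos: [0.5185, 0.0214, 0.0663]
eef_rot: [0.005, 1.0, -0.003, -0.003]
contact_force: [-14.6, 2.9, 5.7]
opening: 0.68
```

```bash
python3 td.py 2
```

```text
[0.5185 0.0214 0.0663] [-14.58   2.94   5.7 ] [0.88 2.76 0.39]
```

View pics/td2.png

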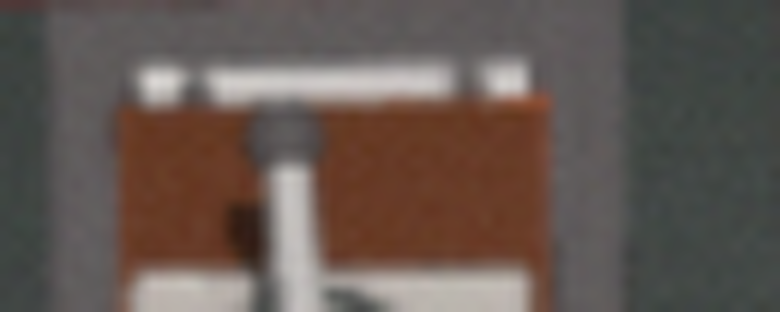

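servo_tool(
  deltas=[
    {"dx":0.05,"dy":0,"dz":0,"ax":0,"ay":0,"az":0,"hand":60},
    {"dx":0.15,"dy":0,"dz":0,"ax":0,"ay":0,"az":0,"hand":60},
    {"dx":0.4,"dy":0,"dz":0,"ax":0,"ay":0,"az":0,"hand":60},
    {"dx":0.7,"dy":0,"dz":-0.5,"ax":0,"ay":0,"az":0,"hand":60},
    {"dx":0.7,"dy":0,"dz":-1.3,"ax":0,"ay":0,"az":0,"hand":60},
    {"dx":0.7,"dy":0,"dz":-2.1,"ax":0,"ay":0,"az":0,"hand":0},
    {"dx":0.7,"dy":0,"dz":-2.9,"ax":0,"ay":0,"az":0,"hand":0},
    {"dx":0.7,"dy":0,"dz":-3.7,"ax":0,"ay":0,"az":0,"hand":0},
    {"dx":0.7,"dy":0,"dz":-4.1,"ax":0,"ay":0,"az":0,"hand":0},
    {"dx":0.7,"dy":0,"dz":-4.1,"ax":0,"ay":0,"az":0,"hand":0},
  ],
)

```text
clock: 13.02
tool_pos: [0.4825, 0.0227, 0.3144]
eef_rot: [0.008, 1.0, -0.005, 0.004]
contact_force: [-0.4, 0.2, -0.4]
opening: 0.132
```

```bash
python3 - <<'E'
from h import *
s=r.get_state();print(s["q"].round(3),s["tool_pos"],s["eef_rot"])
p,d=eyes.snapshot("top");cv2.imwrite("pics/t5.png",cv2.resize(p[125:235,240:370,::-1],None,fx=6,fy=5.4,interpolation=cv2.INTER_CUBIC))
p,d=eyes.snapshot("scene");cv2.imwrite("pics/s5.png",cv2.resize(p[155:265,290:420,::-1],None,fx=6,fy=5.4,interpolation=cv2.INTER_CUBIC))
E
```

```text
[ 0.618  0.772 -1.4    1.891  0.831  1.231  0.487] [0.48253031 0.02267265 0.3143784 ] [ 0.00817439  0.99994837 -0.00487827  0.00355493]
```

View pics/t5.png

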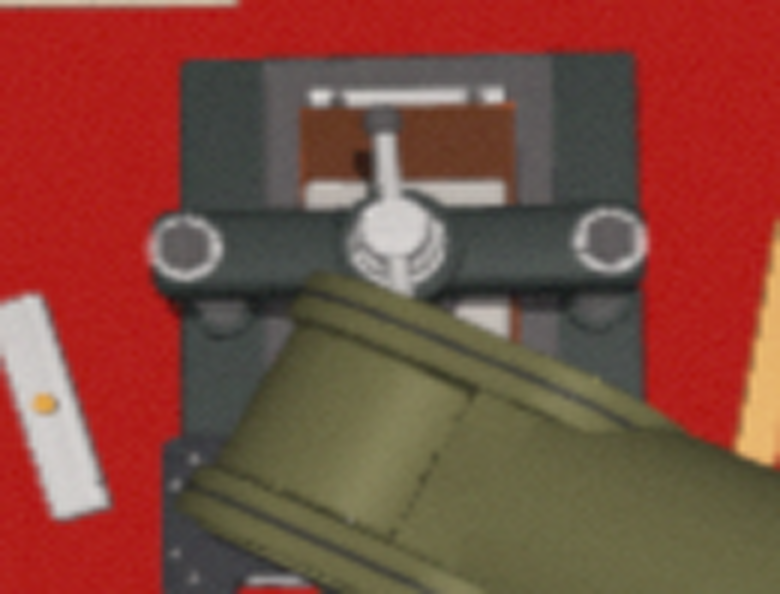

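View pics/s5.png

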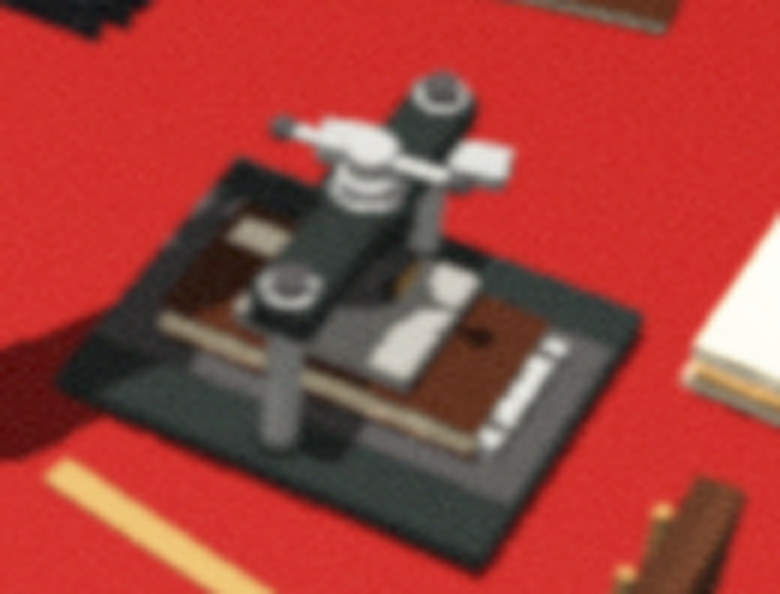

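servo_tool(
  deltas=[
    {"dx":-0.4,"dy":-0.07,"dz":0,"ax":0,"ay":0,"az":0,"hand":0},
    {"dx":-0.8,"dy":-0.15,"dz":0,"ax":0,"ay":0,"az":0,"hand":0},
    {"dx":-1.2,"dy":-0.22,"dz":0,"ax":0,"ay":0,"az":0,"hand":0},
    {"dx":-1.6,"dy":-0.3,"dz":0,"ax":0,"ay":0,"az":0,"hand":0},
    {"dx":-1.94,"dy":-0.36,"dz":0,"ax":0,"ay":0,"az":0,"hand":0},
    {"dx":-1.94,"dy":-0.36,"dz":0,"ax":0,"ay":0,"az":0,"hand":0},
  ],
)

```text
clock: 13.88
tool_pos: [0.5975, -0.0014, 0.3108]
eef_rot: [0.008, 1.0, -0.005, -0.0]
contact_force: [-0.8, 0.4, -0.3]
opening: 0.006
```

```bash
python3 - <<'E'
from h import *
s=r.get_state();print(s["q"].round(3),s["tool_pos"],s["eef_rot"])
E
python3 look.py e
```

```text
[ 0.539  0.897 -1.317  1.565  0.886  1.385  0.686] [ 0.59749072 -0.00142955  0.31075094] [ 8.27157970e-03  9.99953539e-01 -4.93344446e-03 -4.02767379e-04]
[ 0.539  0.897 -1.317  1.565  0.886  1.385  0.686] [ 0.5975 -0.0014  0.3108] [-0.84  0.41 -0.35] 13.875
```

View pics/le.png

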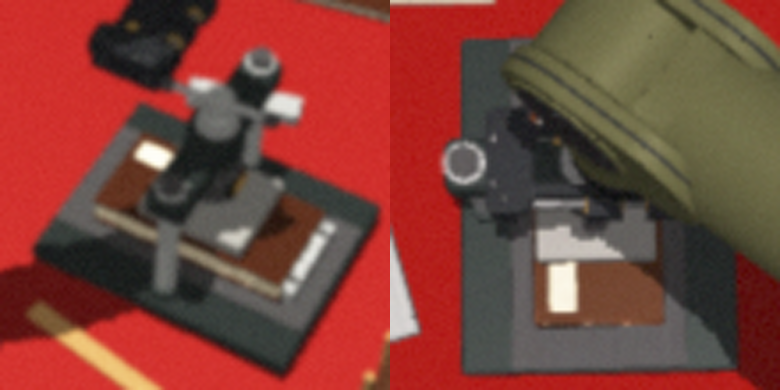

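servo_tool(
  deltas=[
    {"dx":0,"dy":0,"dz":0.3,"ax":0,"ay":0,"az":0,"hand":0},
    {"dx":0,"dy":0,"dz":0.6,"ax":0,"ay":0,"az":0,"hand":0},
    {"dx":0,"dy":0,"dz":0.9,"ax":0,"ay":0,"az":0,"hand":0},
    {"dx":0,"dy":0,"dz":1.15,"ax":0,"ay":0,"az":0,"hand":0},
    {"dx":0,"dy":0,"dz":1.25,"ax":0,"ay":0,"az":0,"hand":0},
    {"dx":0,"dy":0,"dz":1.25,"ax":0,"ay":0,"az":0,"hand":0},
  ],
)

```text
clock: 14.72
tool_pos: [0.5973, -0.0015, 0.2376]
eef_rot: [0.007, 1.0, -0.005, 0.001]
contact_force: [-0.5, -0.2, -0.2]
opening: 0.006
```

```bash
cat > orb.py <<'E'
import numpy as np,sys
A=np.array([.6367,.0355]);tx=np.array([-1,.0165]);ty=np.array([.0165,1])
def C(p,R=.040):
    p=np.radians(p);u=np.array([np.cos(p),np.sin(p)]);t=np.array([np.sin(p),-np.cos(p)])
    return A+R*u-(.005+.009*abs(t[0])+.0175*abs(t[1]))*t
def rows(c0,ps):
    o=[]
    for p in ps:
        d=C(p)-c0;o.append('{"dx": %.2f, "dy": %.2f, "dz": 0, "ax": 0, "ay": 0, "az": 0, "hand": 0}'%(d@tx/.06,d@ty/.06))
    print("["+", ".join(o)+"]")
E
python3 - <<'E'
from orb import *
from h import *
s=r.get_state();print(s["q"].round(3),s["tool_pos"],s["contact_force"].round(1))
rows(s["tool_pos"][:2],[182,175,165,155,145,135,125,115,105,95]);print(C(95))
rows(C(95),[85,75,65,55,45,35,25,15,5,-5])
rows(C(-5),[-15,-25,-35,-45,-55,-65,-75,-85,-95,-105])
E
```

```text
[ 0.525  0.977 -1.263  1.655  0.981  1.276  0.613] [ 0.59727146 -0.00150746  0.23761739] [-0.5 -0.2 -0.2]
[{"dx": -0.00, "dy": 0.21, "dz": 0, "ax": 0, "ay": 0, "az": 0, "hand": 0}, {"dx": 0.05, "dy": 0.29, "dz": 0, "ax": 0, "ay": 0, "az": 0, "hand": 0}, {"dx": 0.10, "dy": 0.40, "dz": 0, "ax": 0, "ay": 0, "az": 0, "hand": 0}, {"dx": 0.13, "dy": 0.52, "dz": 0, "ax": 0, "ay": 0, "az": 0, "hand": 0}, {"dx": 0.13, "dy": 0.66, "dz": 0, "ax": 0, "ay": 0, "az": 0, "hand": 0}, {"dx": 0.11, "dy": 0.81, "dz": 0, "ax": 0, "ay": 0, "az": 0, "hand": 0}, {"dx": 0.05, "dy": 0.95, "dz": 0, "ax": 0, "ay": 0, "az": 0, "hand": 0}, {"dx": -0.05, "dy": 1.08, "dz": 0, "ax": 0, "ay": 0, "az": 0, "hand": 0}, {"dx": -0.17, "dy": 1.19, "dz": 0, "ax": 0, "ay": 0, "az": 0, "hand": 0}, {"dx": -0.32, "dy": 1.26, "dz": 0, "ax": 0, "ay": 0, "az": 0, "hand": 0}]
[0.61778174 0.07399766]
[{"dx": -0.12, "dy": 0.05, "dz": 0, "ax": 0, "ay": 0, "az": 0, "hand": 0}, {"dx": -0.19, "dy": 0.08, "dz": 0, "ax": 0, "ay": 0, "az": 0, "hand": 0}, {"dx": -0.28, "dy": 0.11, "dz": 0, "ax": 0, "ay": 0, "az": 0, "hand": 0}, {"dx": -0.39
[... 554 characters left out ...]
 "ay": 0, "az": 0, "hand": 0}, {"dx": -0.08, "dy": -0.24, "dz": 0, "ax": 0, "ay": 0, "az": 0, "hand": 0}, {"dx": -0.09, "dy": -0.37, "dz": 0, "ax": 0, "ay": 0, "az": 0, "hand": 0}, {"dx": -0.06, "dy": -0.52, "dz": 0, "ax": 0, "ay": 0, "az": 0, "hand": 0}, {"dx": -0.00, "dy": -0.66, "dz": 0, "ax": 0, "ay": 0, "az": 0, "hand": 0}, {"dx": 0.09, "dy": -0.79, "dz": 0, "ax": 0, "ay": 0, "az": 0, "hand": 0}, {"dx": 0.22, "dy": -0.90, "dz": 0, "ax": 0, "ay": 0, "az": 0, "hand": 0}, {"dx": 0.37, "dy": -0.98, "dz": 0, "ax": 0, "ay": 0, "az": 0, "hand": 0}, {"dx": 0.48, "dy": -1.02, "dz": 0, "ax": 0, "ay": 0, "az": 0, "hand": 0}, {"dx": 0.56, "dy": -1.06, "dz": 0, "ax": 0, "ay": 0, "az": 0, "hand": 0}]
```

servo_tool(
  deltas=[
    {"dx":0,"dy":0.13,"dz":0,"ax":0,"ay":0,"az":0,"hand":0},
    {"dx":0,"dy":0.21,"dz":0,"ax":0,"ay":0,"az":0,"hand":0},
    {"dx":0.05,"dy":0.29,"dz":0,"ax":0,"ay":0,"az":0,"hand":0},
    {"dx":0.1,"dy":0.4,"dz":0,"ax":0,"ay":0,"az":0,"hand":0},
    {"dx":0.13,"dy":0.52,"dz":0,"ax":0,"ay":0,"az":0,"hand":0},
    {"dx":0.13,"dy":0.66,"dz":0,"ax":0,"ay":0,"az":0,"hand":0},
  ],
)

```text
clock: 15.48
tool_pos: [0.5904, 0.0365, 0.2375]
eef_rot: [0.008, 1.0, -0.007, 0.001]
contact_force: [0.4, -5.1, 0.8]
opening: 0.004
```

```bash
python3 look.py f
```

```text
[ 0.462  0.968 -1.258  1.673  0.978  1.266  0.537] [0.5904 0.0365 0.2375] [ 0.41 -5.05  0.79] 15.475
```

View pics/lf.png

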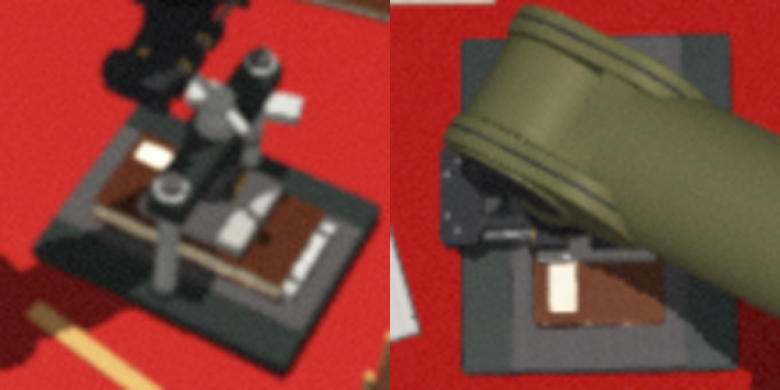

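servo_tool(
  deltas=[
    {"dx":-0.02,"dy":0.15,"dz":0,"ax":0,"ay":0,"az":0,"hand":0},
    {"dx":-0.08,"dy":0.29,"dz":0,"ax":0,"ay":0,"az":0,"hand":0},
    {"dx":-0.18,"dy":0.42,"dz":0,"ax":0,"ay":0,"az":0,"hand":0},
    {"dx":-0.3,"dy":0.53,"dz":0,"ax":0,"ay":0,"az":0,"hand":0},
    {"dx":-0.45,"dy":0.6,"dz":0,"ax":0,"ay":0,"az":0,"hand":0},
    {"dx":-0.57,"dy":0.65,"dz":0,"ax":0,"ay":0,"az":0,"hand":0},
    {"dx":-0.64,"dy":0.68,"dz":0,"ax":0,"ay":0,"az":0,"hand":0},
    {"dx":-0.73,"dy":0.71,"dz":0,"ax":0,"ay":0,"az":0,"hand":0},
    {"dx":-0.84,"dy":0.73,"dz":0,"ax":0,"ay":0,"az":0,"hand":0},
    {"dx":-0.96,"dy":0.72,"dz":0,"ax":0,"ay":0,"az":0,"hand":0},
  ],
)

```text
clock: 16.82
tool_pos: [0.6456, 0.082, 0.2365]
eef_rot: [0.006, 1.0, -0.004, -0.002]
contact_force: [-6.0, 0.2, 0.5]
opening: 0.008
```

```bash
python3 look.py g
```

```text
[ 0.34   1.022 -1.228  1.478  0.975  1.341  0.592] [0.6456 0.082  0.2365] [-5.96  0.23  0.51] 16.825
```

View pics/lg.png

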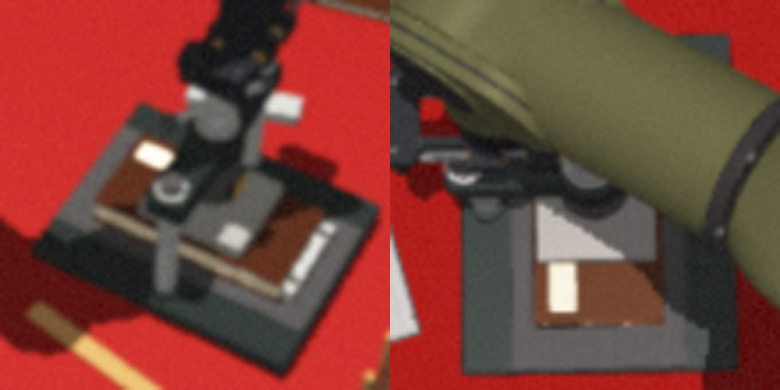

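servo_tool(
  deltas=[
    {"dx":-0.12,"dy":-0.03,"dz":0,"ax":0,"ay":0,"az":0,"hand":0},
    {"dx":-0.24,"dy":-0.1,"dz":0,"ax":0,"ay":0,"az":0,"hand":0},
    {"dx":-0.35,"dy":-0.18,"dz":0,"ax":0,"ay":0,"az":0,"hand":0},
    {"dx":-0.44,"dy":-0.3,"dz":0,"ax":0,"ay":0,"az":0,"hand":0},
    {"dx":-0.51,"dy":-0.42,"dz":0,"ax":0,"ay":0,"az":0,"hand":0},
    {"dx":-0.56,"dy":-0.53,"dz":0,"ax":0,"ay":0,"az":0,"hand":0},
    {"dx":-0.59,"dy":-0.66,"dz":0,"ax":0,"ay":0,"az":0,"hand":0},
    {"dx":-0.6,"dy":-0.79,"dz":0,"ax":0,"ay":0,"az":0,"hand":0},
    {"dx":-0.57,"dy":-0.94,"dz":0,"ax":0,"ay":0,"az":0,"hand":0},
    {"dx":-0.51,"dy":-1.08,"dz":0,"ax":0,"ay":0,"az":0,"hand":0},
  ],
)

```text
clock: 18.18
tool_pos: [0.6785, 0.0216, 0.2393]
eef_rot: [0.005, 1.0, 0.001, 0.003]
contact_force: [1.8, 8.1, -0.8]
opening: 0.004
```

```bash
python3 look.py h
```

```text
[ 0.415  1.046 -1.231  1.39   0.985  1.37   0.737] [0.6785 0.0216 0.2393] [ 1.83  8.12 -0.81] 18.175
```

View pics/lh.png

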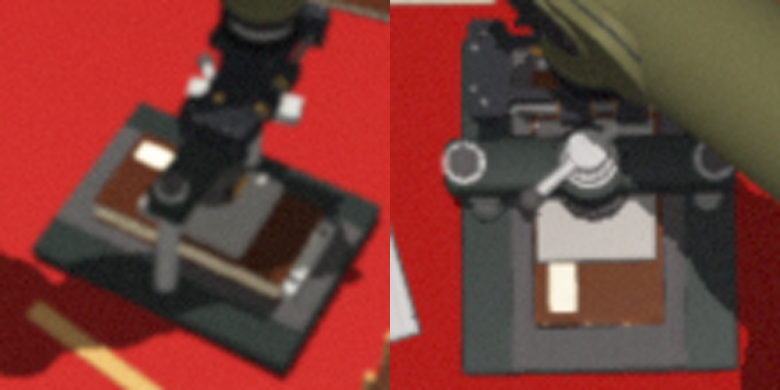

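servo_tool(
  deltas=[
    {"dx":0.09,"dy":-0.13,"dz":0,"ax":0,"ay":0,"az":0,"hand":0},
    {"dx":0.22,"dy":-0.24,"dz":0,"ax":0,"ay":0,"az":0,"hand":0},
    {"dx":0.37,"dy":-0.32,"dz":0,"ax":0,"ay":0,"az":0,"hand":0},
    {"dx":0.48,"dy":-0.36,"dz":0,"ax":0,"ay":0,"az":0,"hand":0},
  ],
)

```text
clock: 18.77
tool_pos: [0.6522, -0.0003, 0.2402]
eef_rot: [0.006, 1.0, 0.001, 0.006]
contact_force: [13.2, 9.6, -3.9]
opening: 0.008
```

```bash
cat > chk.py <<'E'
from h import *
from orb import C
import orb,sys
t=sys.argv[1];s=r.get_state();P=s["tool_pos"][:2]-orb.A;F=s["contact_force"]
print(s["q"].round(3),s["tool_pos"].round(4),F.round(2),s["clock"],"tauTCP(Nm)",round(P[0]*F[1]-P[1]*F[0],3))
ps=np.arange(-560,200,1.);print("closest phi",ps[np.argmin([np.linalg.norm(C(p)-s["tool_pos"][:2]) for p in ps])])
m=eyes.camera_model("scene")
def proj(m,w):
    c=m["pose"][:3,:3].T@(np.array(w)-m["pose"][:3,3]);return m["cx"]+m["fx"]*c[0]/-c[2],m["cy"]-m["fy"]*c[1]/-c[2]
if t=="0":print(proj(m,[.667,.035,.12]),proj(m,[.685,.035,.12]))
a,_=eyes.snapshot("scene");b,_=eyes.snapshot("top")
cv2.imwrite(f"pics/c{t}.png",np.hstack([cv2.resize(a[190:230,330:370,::-1],(400,400),interpolation=cv2.INTER_CUBIC),cv2.resize(b[125:225,260:360,::-1],(400,400),interpolation=cv2.INTER_CUBIC)]))
h=cv2.cvtColor(a[190:230,330:370],cv2.COLOR_RGB2HSV).astype(int)
print("brass px",int(((h[...,0]>12)&(h[...,0]<28)&(h[...,1]>90)&(h[...,2]>60)).sum()))
E
python3 chk.py 0
```

```text
[ 0.479  1.02  -1.245  1.487  0.986  1.33   0.712] [ 6.522e-01 -3.000e-04  2.402e-01] [13.24  9.55 -3.91] 18.775 tauTCP(Nm) 0.622
closest phi -87.0
(np.float64(356.8044358139174), np.float64(205.5504302112398)) (np.float64(361.2736801373963), np.float64(207.47551832931742))
brass px 18
```

View pics/c0.png

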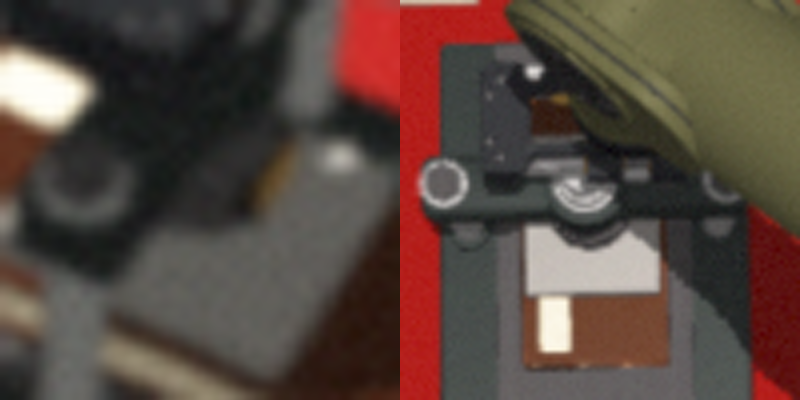

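servo_tool(
  deltas=[
    {"dx":0,"dy":0,"dz":0,"ax":0,"ay":0,"az":0,"hand":0},
  ],
)

```text
clock: 19.0
tool_pos: [0.6519, -0.0014, 0.2402]
eef_rot: [0.007, 1.0, -0.0, 0.005]
contact_force: [6.6, 6.3, 0.5]
opening: 0.005
```

```bash
python3 chk.py 1; python3 - <<'E'
from h import *
p,_=eyes.snapshot("wrist");cv2.imwrite("pics/w1.png",p[:,:,::-1])
p,_=eyes.snapshot("scene");cv2.imwrite("pics/s1.png",cv2.resize(p[150:230,300:400,::-1],None,fx=7,fy=7,interpolation=cv2.INTER_CUBIC))
E
```

```text
[ 0.479  1.02  -1.244  1.487  0.986  1.333  0.712] [ 0.6519 -0.0014  0.2402] [6.58 6.35 0.48] 19.0 tauTCP(Nm) 0.339
closest phi -88.0
brass px 14
```

View pics/w1.png

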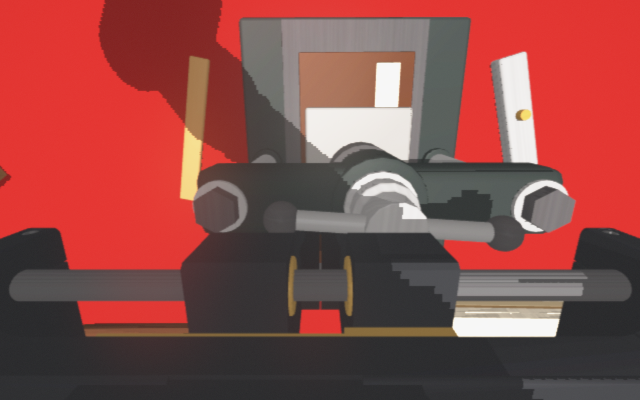

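View pics/s1.png

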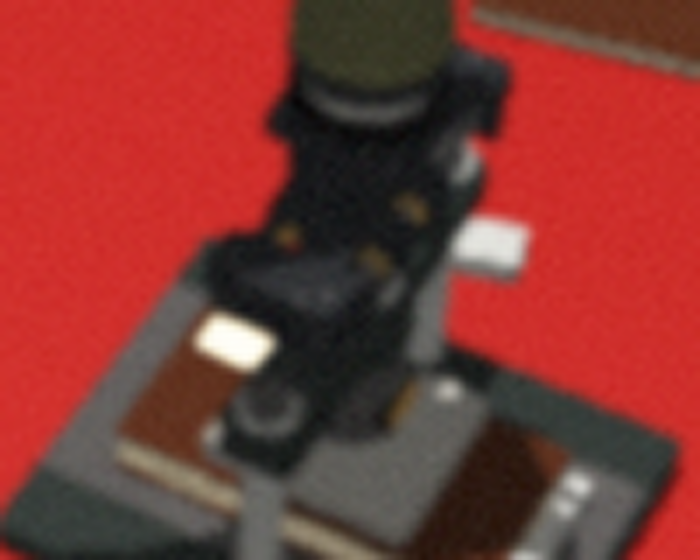

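```bash
python3 - <<'E'
from orb import *
rows(C(-95),[-102,-109,-116])
rows(C(-116),[-123,-130,-137])
rows(C(-137),[-144,-151,-158])
rows(C(-158),[-165,-172,-179])
rows(C(-179),[-186,-193,-200])
E
```

```text
[{"dx": 0.05, "dy": -0.03, "dz": 0, "ax": 0, "ay": 0, "az": 0, "hand": 0}, {"dx": 0.11, "dy": -0.05, "dz": 0, "ax": 0, "ay": 0, "az": 0, "hand": 0}, {"dx": 0.18, "dy": -0.07, "dz": 0, "ax": 0, "ay": 0, "az": 0, "hand": 0}]
[{"dx": 0.07, "dy": -0.01, "dz": 0, "ax": 0, "ay": 0, "az": 0, "hand": 0}, {"dx": 0.15, "dy": -0.01, "dz": 0, "ax": 0, "ay": 0, "az": 0, "hand": 0}, {"dx": 0.23, "dy": 0.00, "dz": 0, "ax": 0, "ay": 0, "az": 0, "hand": 0}]
[{"dx": 0.08, "dy": 0.02, "dz": 0, "ax": 0, "ay": 0, "az": 0, "hand": 0}, {"dx": 0.17, "dy": 0.06, "dz": 0, "ax": 0, "ay": 0, "az": 0, "hand": 0}, {"dx": 0.25, "dy": 0.11, "dz": 0, "ax": 0, "ay": 0, "az": 0, "hand": 0}]
[{"dx": 0.08, "dy": 0.07, "dz": 0, "ax": 0, "ay": 0, "az": 0, "hand": 0}, {"dx": 0.14, "dy": 0.15, "dz": 0, "ax": 0, "ay": 0, "az": 0, "hand": 0}, {"dx": 0.20, "dy": 0.24, "dz": 0, "ax": 0, "ay": 0, "az": 0, "hand": 0}]
[{"dx": 0.04, "dy": 0.07, "dz": 0, "ax": 0, "ay": 0, "az": 0, "hand": 0}, {"dx": 0.08, "dy": 0.15, "dz": 0, "ax": 0, "ay": 0, "az": 0, "hand": 0}, {"dx": 0.11, "dy": 0.23, "dz": 0, "ax": 0, "ay": 0, "az": 0, "hand": 0}]
```

servo_tool(
  deltas=[
    {"dx":0.05,"dy":-0.03,"dz":0,"ax":0,"ay":0,"az":0,"hand":0},
    {"dx":0.11,"dy":-0.05,"dz":0,"ax":0,"ay":0,"az":0,"hand":0},
    {"dx":0.18,"dy":-0.07,"dz":0,"ax":0,"ay":0,"az":0,"hand":0},
  ],
)

```text
clock: 19.58
tool_pos: [0.6438, -0.0061, 0.2408]
eef_rot: [0.008, 1.0, 0.0, 0.009]
contact_force: [13.1, 3.6, 0.0]
opening: 0.004
```

```bash
python3 chk.py 2
```

```text
[ 0.497  1.011 -1.249  1.519  0.989  1.317  0.698] [ 0.6438 -0.0061  0.2408] [13.14  3.58  0.05] 19.575 tauTCP(Nm) 0.572
closest phi -104.0
brass px 57
```

View pics/c2.png

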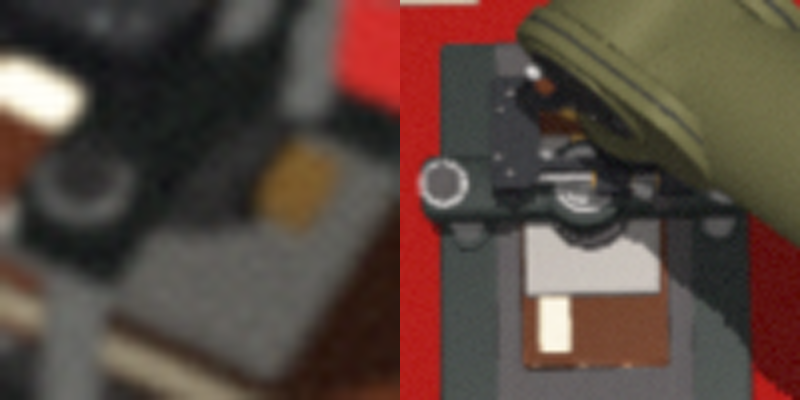

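servo_tool(
  deltas=[
    {"dx":-0.12,"dy":0.04,"dz":0,"ax":0,"ay":0,"az":0,"hand":0},
    {"dx":-0.3,"dy":0.04,"dz":0,"ax":0,"ay":0,"az":0,"hand":0},
    {"dx":-0.35,"dy":0.04,"dz":-0.3,"ax":0,"ay":0,"az":0,"hand":0},
    {"dx":-0.35,"dy":0.04,"dz":-0.8,"ax":0,"ay":0,"az":0,"hand":0},
    {"dx":-0.35,"dy":0.04,"dz":-1.5,"ax":0,"ay":0,"az":0,"hand":0},
    {"dx":-0.35,"dy":0.04,"dz":-1.8,"ax":0,"ay":0,"az":0,"hand":0},
  ],
)

```text
clock: 20.42
tool_pos: [0.6593, -0.0058, 0.3496]
eef_rot: [0.007, 1.0, -0.004, 0.003]
contact_force: [0.0, -0.1, -0.0]
opening: 0.006
```

servo_tool(
  deltas=[
    {"dx":0.7,"dy":0,"dz":-0.2,"ax":0,"ay":0,"az":0,"hand":0},
    {"dx":1.5,"dy":0,"dz":-0.2,"ax":0,"ay":0,"az":0,"hand":0},
    {"dx":2.3,"dy":0,"dz":-0.2,"ax":0,"ay":0,"az":0,"hand":0},
    {"dx":3,"dy":0,"dz":-0.2,"ax":0,"ay":0,"az":0,"hand":0},
    {"dx":3.2,"dy":0,"dz":-0.2,"ax":0,"ay":0,"az":0,"hand":0},
    {"dx":3.2,"dy":0,"dz":-0.2,"ax":0,"ay":0,"az":0,"hand":0},
  ],
)

```text
clock: 21.18
tool_pos: [0.4672, -0.0043, 0.358]
eef_rot: [0.008, 1.0, -0.005, 0.001]
contact_force: [0.6, -0.1, -0.6]
opening: 0.005
```

```bash
python3 look.py z; python3 td.py 9; python3 - <<'E'
from h import *
p,_=eyes.snapshot("scene");cv2.imwrite("pics/sz.png",p[:,:,::-1])
E
```

```text
[ 0.712  0.683 -1.417  1.859  0.726  1.259  0.624] [ 0.4672 -0.0043  0.358 ] [ 0.6  -0.13 -0.55] 21.175
[ 0.4682 -0.004   0.3578] [ 0.09  0.66 -0.24] [ 0.05 -0.16  0.  ]
```

View pics/lz.png

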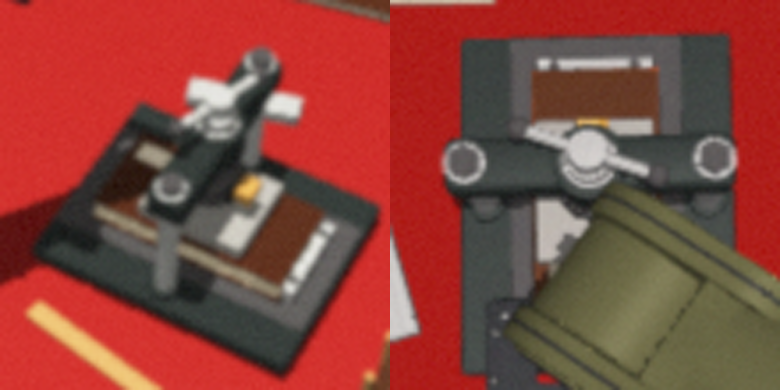

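View pics/td9.png

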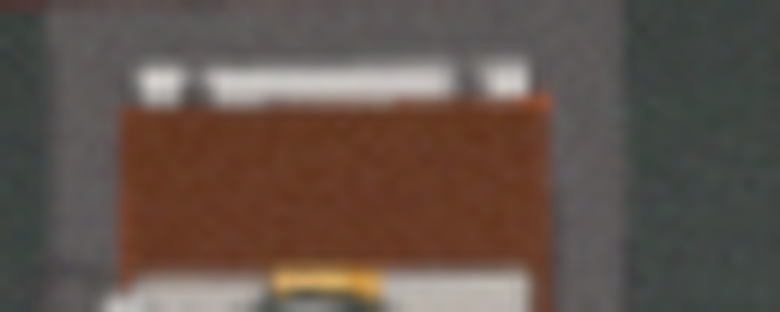

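View pics/sz.png

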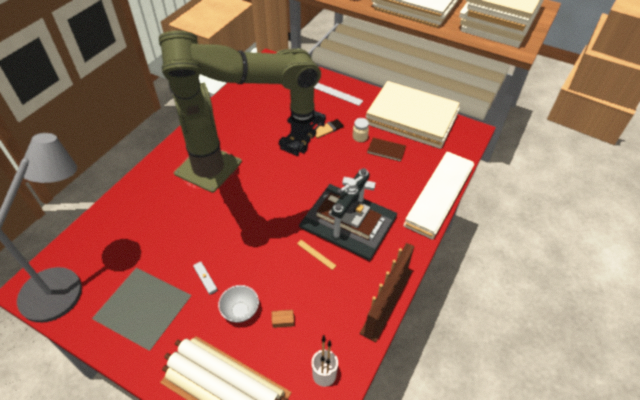

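```bash
python3 - <<'E'
from plant import r
print(r.finish_job())
E
```

```text
the job is handed in; nothing more can be done
None
```

The album is pushed fully home and clamped under the platen. I stopped turning the bar as soon as I saw the brass tab out, and handed the job in at about 21 s.

- **Pushing home:** I used two fingertips on the near end. The album came up hard against the stop, with 9 N rising to 14.6 N at the end. It had drifted about 8 mm to the left, so I slid it back to centre along the stop while still pressing. The last overhead picture shows it flush, square and centred.
- **Turning the bar:** I turned it clockwise about 0.8 of a turn with the closed fingertips, checking the pictures in small steps towards the end. The tab was in at one check and fully out at the next. The bar turned about 20° between those two checks, so any overshoot is at most that, inside the tenth of a turn (36°) allowed. I then backed straight off and lifted clear.
- **Last checks:** The tab is out, the arm is touching nothing (force readings under 1 N), and the other things on the table look undisturbed.

**Problems along the way:**
- An early attempt to tilt the tool was out of reach. Two joints reached the edge of their ranges without passing them, and it cost about 2 s; I pushed with the tool straight down instead.
- Twice while turning, the push on the bar rose briefly to about 14–16 N, above the 7–8 N expected. The first time it eased when I paused; the second was as the tab came out.

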